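Key the stub shaft into the pulley hub and hold it home

TASK

Take the shaft that has a key along its side out of the wooden stand, put its round nose into the bore of the pulley hub, turn it until the key drops into the keyway, and push on against the spring in the bore until the shaft's flange is fully home on the hub. Finish holding the shaft by its square head, still pressed home so that the grub screw could be tightened: do not let go. Leave the plain shaft standing in the stand.

Things in the scene. Friction and masses are not known exactly. Their poses are not given: they have to be found in the camera images.
- keyed_shaft: steel shaft with a key, 90 mm tall, 0.45 kg, upright in a stand hole. Origin: centre of the nose's underside; z up along it. Round, 28 mm across, z 0 to 40 (first 3 mm taper from 22); flange 36 mm across, z 40 to 46; square head on top. The key, a bar 8 mm wide on its +x side, reaches 20 mm from the axis, z 15 to 49: it shows from above, past the flange. Below z 15 the nose is plain round
- shaft_head (a point): middle of the keyed shaft's square head, 68 mm above its underside: 24 x 24 mm, faces square to the shaft's x and y, 44 mm high; grip it here from above
- plain_shaft: the same shaft (same sizes, material, origin) but without a key, in the other hole of the stand; not needed, stays where it is
- stand: fixed wooden block 160 x 75 x 22 mm (its x, y, z), origin at the centre of its underside; two holes 32 mm across and 14 mm deep at x -45 and +45 mm: a shaft's underside stands 8 mm above the table
- drive_base: fixed grey plate 100 x 100 x 10 mm with four bolt heads, a small brass grease nipple at the middle of its +x edge; origin at the centre of its underside, on the table, on the bore's axis; z up. It carries the dark steel pulley hub, which does not turn: rims 86 mm across, top boss 68 mm across
- bore_mouth (a point): centre of the bore at the hub's flat top face, 62 mm above the table; axes as the base's, not the keyway's. Bore 30 mm across, one keyway 10.5 mm wide, out to 22 mm from the axis, full depth. Seen from above the keyway points to the base's +x side (nipple) but up to 0.35 rad either way: see it or feel for it. The key enters within about 0.06 rad
- plunger (a joint): how far the spring plunger in the bore is pressed, m: 0 free, 0.010 with the shaft home. With its key off the keyway the shaft stops 15 mm deep; else it meets the plunger 30 mm deep and is home 40 mm deep, flange on the face (underside 22 mm above the table). The spring pushes up with 7 N, 12 N at home, more than the shaft's weight: let go, it rises
Things that resemble listed ones, but are neither listed nor needed, are in the scene too. Leave any yellow look-alike of the keyed_shaft alone.

How it is judged:
By the outcome, as a careful person would: the job done as asked, in the order asked, and still so for the second after the job is handed in, while the arm keeps its last pose, push and grip.
It also fails if it takes over 58 s, if anything falls off the work surface, if the arm or the gripper's body presses on something with over 40 N, if the wrist force passes 120 N, or if a joint passes its speed limit or range.

ROBOT

A 6-joint arm with a two-finger parallel gripper is mounted at the origin on a cart in front of the work surface, level with it; the furniture and walls round the work are solid. World frame = base frame: x ahead of the robot, y to its left, z up, the work surface at z = 0. Lengths are in m, angles in rad, forces in N, time in s.
With the tool pointing down it reaches from about 0.275 to 0.725 m from the base axis. Payload 15.9 kg.
Tool frame: the origin (TCP) lies between the finger pads; the fingertips stand 22 mm ahead of it and the grasp point (between the pads) lies 3 mm ahead of it; z points along the fingers, y is the line along which they close (so a half turn about z gives the same grasp; the last joint's range is limited). The gripper opens to 85 mm and grips with 20 to 120 N. Pads are 22 mm wide; open, the fingers measure 114 mm over their backs; the gripper's body (76 mm by 85 mm) begins 54 mm behind the grasp point. The pads swing forward as they close: fully open they stand 13 mm farther back than shut.
Start: joints at [-1.263, 0.213, -0.034, 1.323, 0, 1.571], TCP at [0.151, -0.476, 0.228] pointing down, gripper open.
Joint ranges: [-2.98, 2.98], [-0.74, 1.72], [-1.14, 1.35], [-2.1, 2.04], [-1.57, 1.44], [-3.14, 3.14]. Speed limits (rad/s): [1.89, 1.89, 2.39, 2.57, 3.14, 3.14].

INTERFACE

Orientations are given as a rotation vector (axis times angle).
In Python, from cell import readout, vision, ticket gives the robot as it stands. The module is installed in compiled form; this text tells all that it offers.
- The arm moves only by the tool jog_arm, never from a script. Its argument "moves" is a list of rows, each an object of numbers: "fingers": the closure in counts, from 0 (fully open) to 255 (shut); "x", "y", "z": the shift along the tool's x, y, z in mm; "spin": the turn about the tool's z in rad. A call has 1 to 12 rows; each row is the pose to reach, as a shift and turn from the pose commanded when the call began, along the tool's axes at that moment; what a row does not reach only later rows make up. A row lasts 1/12 s, in which the tool goes at most 41.7 mm and 7.16 degrees, less where a joint would pass 70% of its speed; a pose out of reach is approached as far as the arm can. A call with a gripper value outside its range is refused whole. The fingers move at their own pace and stop on an object; "squeeze" is the grip in N (left out, the last holds). Time passes only in rows, so rows that repeat a pose let the fingers close. It gives the time, the measured TCP pose, the force, the opening and the grip force at its end, in the units of the state.
- readout.get_state(): the state, without advancing time (a new reading comes with each control period).
- vision.get_image(name): name is "side" or "top"; returns (picture, depth): 420x560x3 uint8, blue, green, red; 420x560 float32, m along the optical axis (not along the pixel's ray), 0 where there is no reading.
- vision.camera_info(name): a dict with "mtx" (3x3 intrinsics, pixels), "cam_to_world" (4x4, takes a point from camera to world coordinates). Camera axes: x right, y down, z forward; pixel columns grow to the right and rows downward; lengths in m; the calibration is good to about 2 mm. A picture is of the moment at which its call begins. camera_info takes no time and is no camera call.
- ticket.job_done(): hands the job in; it is judged then, once.
The state is a dict: "time": time; "joint_pos": joint angles; "dq": joint speeds; "tau": joint torques, N m; "tool_pos": TCP position; "tool_rot": TCP orientation; "ft_force": force on the tool from outside, world axes, zero at the start; "torque": the same for the moment, N m; "finger_gap": finger opening in m; "gripper_force": force on a finger pad.
Only numpy, scipy, OpenCV 4.12 (cv2) and the standard library are available. Lean on these libraries where they do the work, as an engineer would, in place of code of your own. Each camera call takes 0.05 s, during which the arm holds its last target. There are 200 camera calls.

## Working session

There is one attempt and no reset: what is moved stays moved. The work goes in short steps, Python scripts to look and compute and a tool call to move; the robot and the scene stay as the last step left them, time stands still between calls to the robot, and variables do not carry over. Pictures are saved under pics/ and viewed, at most 10 in all, crops included, and the job is handed in when it is done.

Besides the shell and the picture viewer there is one more tool, called after "Call:" by a JSON object that holds its "op" and its "data". jog_arm: Moves the arm, as the interface text tells. Its arguments: {"type":"object","properties":{"moves":{"type":"array","items":{"type":"object","properties":{"fingers":{"type":"number"},"x":{"type":"number"},"y":{"type":"number"},"z":{"type":"number"},"spin":{"type":"number"}}}},"squeeze":{"type":"number"}},"required":["moves"]}

```bash
mkdir -p pics
cat > h.py <<'E'
import numpy as np, cv2
from cell import readout, vision, ticket
def grab(n,tag):
    p,d=vision.get_image(n); cv2.imwrite(f'pics/{tag}.png',p); np.save(f'pics/{tag}.npy',d); return p,d
def ray(n,u,v,z):
    i=vision.camera_info(n);K=np.array(i['mtx']);T=np.array(i['cam_to_world'])
    r=T[:3,:3]@np.linalg.solve(K,[u,v,1.]);o=T[:3,3]
    return o+r*(z-o[2])/r[2]
def dep(n,d,u,v):
    i=vision.camera_info(n);K=np.array(i['mtx']);T=np.array(i['cam_to_world'])
    return T[:3,:3]@(np.linalg.solve(K,[u,v,1.])*d[v,u])+T[:3,3]
def proj(n,P):
    i=vision.camera_info(n);K=np.array(i['mtx']);T=np.array(i['cam_to_world'])
    c=np.linalg.inv(T)@np.r_[P,1];q=K@c[:3];return q[:2]/q[2]
E
python3 - <<'E'
from h import *
for n in('top','side'):
    grab(n,n+'0'); i=vision.camera_info(n); print(n,np.round(i['mtx'],1).tolist(),np.round(i['cam_to_world'],3).tolist())
s=readout.get_state();print(s)
E
```

```text
top [[434.2, 0.0, 279.5], [0.0, 434.2, 207.8], [0.0, 0.0, 1.0]] [[-0.022, -0.996, 0.087, 0.432], [-1.0, 0.022, 0.003, -0.202], [-0.005, -0.087, -0.996, 0.938], [0.0, 0.0, 0.0, 1.0]]
side [[524.5, 0.0, 278.7], [0.0, 524.5, 209.2], [0.0, 0.0, 1.0]] [[0.99, -0.088, 0.111, 0.373], [-0.14, -0.481, 0.866, -1.035], [-0.023, -0.872, -0.488, 0.533], [0.0, 0.0, 0.0, 1.0]]
{'time': 0.1, 'joint_pos': array([-1.26299893e+00,  2.13301060e-01, -3.49591738e-02,  1.32353108e+00,
        1.60728049e-06,  1.57078317e+00]), 'dq': array([-7.39425702e-04, -1.37117645e-03,  1.17380266e-03, -9.22836380e-04,
       -5.55098222e-05, -1.19577046e-03]), 'tau': array([-1.93207648e-03, -6.87240171e+01,  4.87814569e+01,  1.19562907e-02,
       -2.31120557e-04,  2.14302526e-05]), 'tool_pos': array([ 0.1513867 , -0.47620597,  0.22708336]), 'tool_rot': array([-3.10348699e+00, -4.81450374e-01,  2.37002817e-04]), 'ft_force': array([-1.23695948, -0.23831009,  0.00723762]), 'torque': array([-0.01896734,  0.01307654, -0.06300534]), 'gripper_force': 0.0, 'finger_gap': 0.08527639572947143}
```

View pics/top0.png

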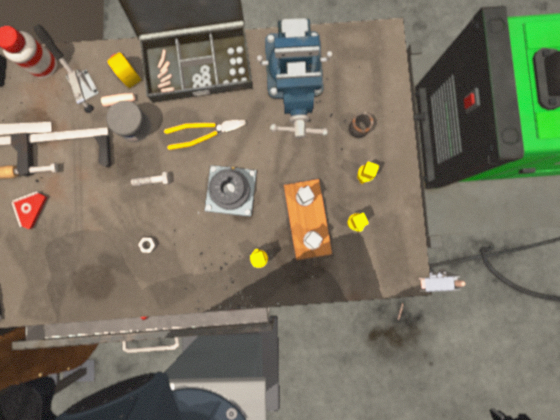

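View pics/side0.png

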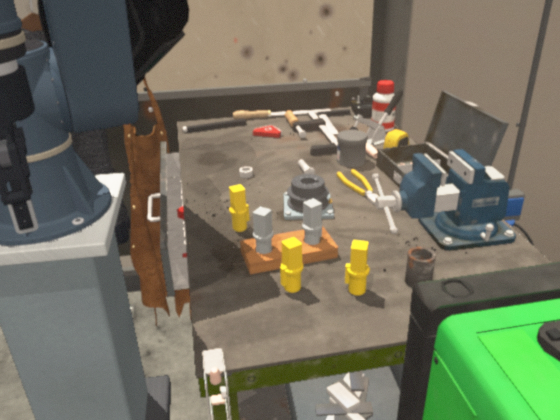

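The top view shows the stand at about (307,218) holding two grey shafts, at (306,195) and (313,240). The hub is at (231,187) on its plate, and there are three yellow decoys. Next I'll enlarge both areas.

Run:
```python
from h import *
a=cv2.imread('pics/top0.png');b=cv2.imread('pics/side0.png')
A=cv2.resize(a[150:270,195:345],None,fx=5,fy=5,interpolation=cv2.INTER_CUBIC)
B=cv2.resize(b[160:280,230:350],None,fx=5,fy=5,interpolation=cv2.INTER_CUBIC)
cv2.imwrite('pics/A.png',A);cv2.imwrite('pics/B.png',B)
d=np.load('pics/top0.npy')
for u,v in[(306,195),(313,240),(243,187),(220,187),(231,187),(310,218)]: print(u,v,dep('top',d,u,v).round(4))
print(proj('top',[.151,-.476,.2]))
```

```text
306 195 [ 0.529  -0.2512  0.0994]
313 240 [ 0.4415 -0.2624  0.097 ]
243 187 [ 0.5524 -0.1258  0.0633]
220 187 [ 0.5546 -0.078   0.0553]
231 187 [ 0.5572 -0.0979  0.0323]
310 218 [ 0.4889 -0.2629  0.0212]
[453.27672074 414.46247165]
```

View pics/A.png

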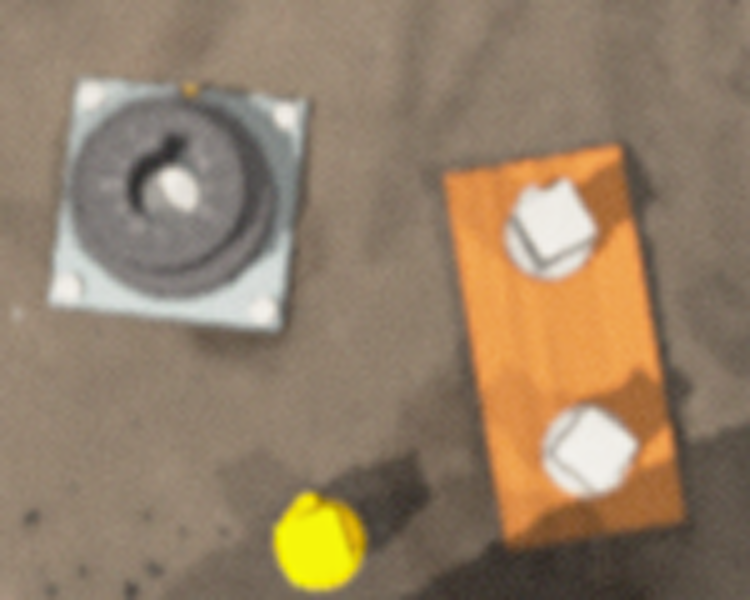

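View pics/B.png

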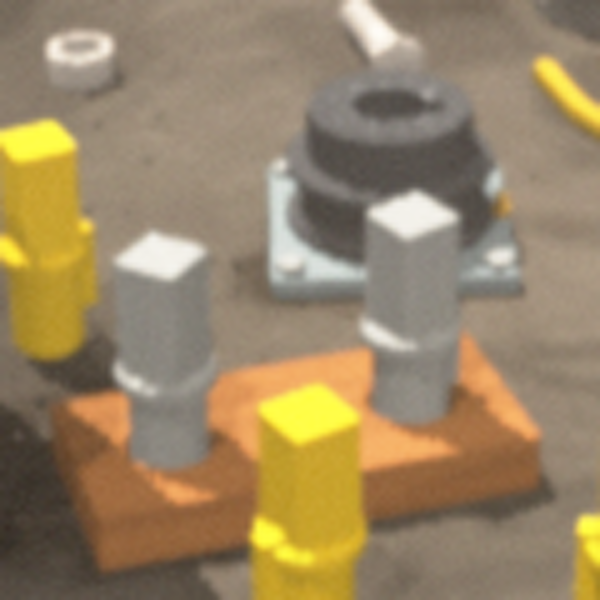

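The far shaft has a key, visible as a bump at crop (545,185) which is top-image pixel (304,187). The near one shows no key in either view, so it is the plain shaft. The keyway points up and slightly right in the top view. I'll rectify these areas onto known height planes to measure them.

```bash
cat >> h.py <<'E'
def rect(img,n,c,z,half,size):
    # orthographic view: up=+x, right=-y
    w=[(c[0]+half,c[1]+half),(c[0]+half,c[1]-half),(c[0]-half,c[1]-half),(c[0]-half,c[1]+half)]
    src=np.float32([proj(n,[x,y,z]) for x,y in w]);dst=np.float32([[0,0],[size,0],[size,size],[0,size]])
    return cv2.warpPerspective(img,cv2.getPerspectiveTransform(src,dst),(size,size),flags=cv2.INTER_CUBIC)
E
python3 - <<'E'
from h import *
m=np.mean([vision.get_image('top')[0] for _ in range(5)],0).astype(np.uint8)
cv2.imwrite('pics/mean.png',m)
def grid(r,half):
    S=r.shape[0]
    for k in range(-40,41,10):
        p=int(S/2+k/1000*S/2/half); cv2.line(r,(p,0),(p,8 if k else S),(0,255,255),1); cv2.line(r,(0,p),(8 if k else S,p),(0,255,255),1)
    return r
a=grid(rect(m,'top',(.556,-.100),.062,.05,400),.05)
b=grid(rect(m,'top',(.529,-.252),.098,.03,400),.03)
cv2.imwrite('pics/R.png',np.hstack([a,b]))
E
```

```text
(no output)
```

View pics/R.png

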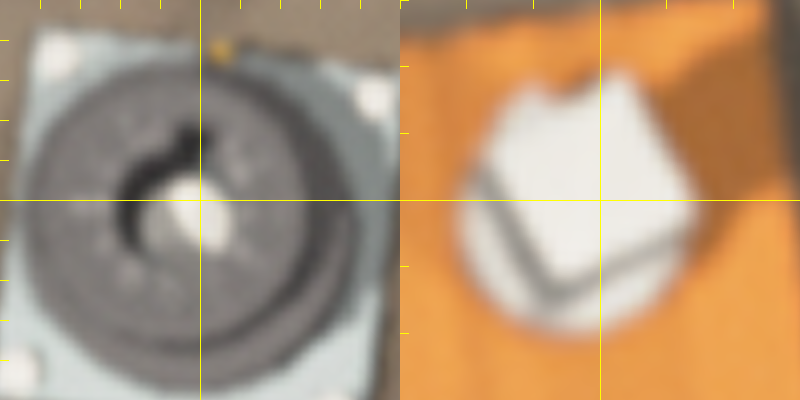

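Measured on the rectified views:

- **Bore:** centre (170,203) px, so about (0.555, -0.0925). The boss radius comes out at 34.5 mm, which matches the given size.
- **Keyway:** at (191,137) px, about -0.31 rad in world yaw.
- **Head:** centre (589,186) px, so about (0.531, -0.250), with the key at about +0.48 rad.

Next I'll go above the shaft.

Call:
{"op": "jog_arm", "data": {"moves": [{"x":36,"y":-8.4,"spin":-0.05,"fingers":60},{"x":73,"y":-17,"spin":-0.1,"fingers":60},{"x":112,"y":-26,"spin":-0.172,"fingers":60},{"x":151,"y":-35,"spin":-0.172,"fingers":60},{"x":190,"y":-44,"spin":-0.172,"fingers":60},{"x":230,"y":-53,"spin":-0.172,"fingers":60},{"x":270,"y":-63,"spin":-0.172,"fingers":60},{"x":310,"y":-72,"spin":-0.172,"fingers":60},{"x":350,"y":-81,"spin":-0.172,"fingers":60},{"x":390,"y":-91,"spin":-0.172,"fingers":60},{"x":431,"y":-100,"spin":-0.172,"fingers":60},{"x":431,"y":-100,"spin":-0.172,"fingers":60}], "squeeze": 80}}

```text
invalid input at $.moves[0]: expected keys fingers, x, y, z, spin
```

```bash
cat >> h.py <<'E'
from scipy.spatial.transform import Rotation as Ro
def st():
    s=readout.get_state();R=Ro.from_rotvec(s['tool_rot']).as_matrix()
    print('t',round(s['time'],2),'p',s['tool_pos'].round(4),'xang',np.arctan2(R[1,0],R[0,0]).round(3),'tilt',R[:,2].round(3),'q',s['joint_pos'].round(2),'F',s['ft_force'].round(1),'T',s['torque'].round(2),'gap',round(s['finger_gap'],4),'gf',round(s['gripper_force'],1)); return s,R
def to(x,y,z,ang):
    s,R=st(); d=R.T@(np.array([x,y,z])-s['tool_pos'])*1000
    print('shift mm',d.round(1),'spin',-(ang-np.arctan2(R[1,0],R[0,0])).round(3))
E
python3 -c "
from h import *
to(.531,-.250,.081,.48)"
```

```text
t 0.35 p [ 0.1515 -0.4764  0.2274] xang 0.308 tilt [-0.  0. -1.] q [-1.26  0.21 -0.03  1.32  0.    1.57] F [ 0.3  0.  -0.5] T [ 0.01  0.04 -0.  ] gap 0.0854 gf 0.0
shift mm [ 430.3 -100.8  146.4] spin -0.172
```

Call:
{"op": "jog_arm", "data": {"moves": [{"x":36,"y":-8.4,"z":0,"spin":-0.05,"fingers":60},{"x":73,"y":-17,"z":0,"spin":-0.1,"fingers":60},{"x":112,"y":-26,"z":0,"spin":-0.172,"fingers":60},{"x":151,"y":-35,"z":0,"spin":-0.172,"fingers":60},{"x":190,"y":-44,"z":0,"spin":-0.172,"fingers":60},{"x":230,"y":-53,"z":0,"spin":-0.172,"fingers":60},{"x":270,"y":-63,"z":0,"spin":-0.172,"fingers":60},{"x":310,"y":-72,"z":0,"spin":-0.172,"fingers":60},{"x":350,"y":-81,"z":0,"spin":-0.172,"fingers":60},{"x":390,"y":-91,"z":0,"spin":-0.172,"fingers":60},{"x":431,"y":-100,"z":0,"spin":-0.172,"fingers":60},{"x":431,"y":-100,"z":0,"spin":-0.172,"fingers":60}], "squeeze": 80}}

```text
time: 1.35
tool_pos: [0.5366, -0.2466, 0.2263]
tool_rot: [-3.049, -0.753, -0.001]
ft_force: [1.2, -0.0, 0.1]
finger_gap: 0.0652
gripper_force: 0.0
```

```bash
python3 -c "
from h import *
to(.531,-.250,.081,.48)"
```

```text
t 1.35 p [ 0.5366 -0.2466  0.2263] xang 0.484 tilt [ 0.     0.001 -1.   ] q [-0.43  0.41  0.23  1.39  0.    2.23] F [ 1.2 -0.   0.1] T [-0.06 -0.1   0.05] gap 0.0652 gf 0.0
shift mm [ -6.6   0.6 145.3] spin 0.004
```

Joint 6 would pass its limit at the final angle, so I'll take the same grasp a half turn the other way.

Call:
{"op": "jog_arm", "data": {"moves": [{"x":0,"y":0,"z":0,"spin":-0.12,"fingers":60},{"x":0,"y":0,"z":0,"spin":-0.24,"fingers":60},{"x":0,"y":0,"z":0,"spin":-0.36,"fingers":60},{"x":0,"y":0,"z":0,"spin":-0.48,"fingers":60},{"x":0,"y":0,"z":0,"spin":-0.6,"fingers":60},{"x":0,"y":0,"z":0,"spin":-0.72,"fingers":60},{"x":0,"y":0,"z":0,"spin":-0.84,"fingers":60},{"x":0,"y":0,"z":0,"spin":-0.96,"fingers":60},{"x":0,"y":0,"z":0,"spin":-1.08,"fingers":60},{"x":0,"y":0,"z":0,"spin":-1.2,"fingers":60},{"x":0,"y":0,"z":0,"spin":-1.32,"fingers":60},{"x":0,"y":0,"z":0,"spin":-1.44,"fingers":60}]}}

```text
time: 2.35
tool_pos: [0.5319, -0.2507, 0.2274]
tool_rot: [-1.794, -2.579, 0.0]
ft_force: [0.9, -0.3, 0.5]
finger_gap: 0.0652
gripper_force: 0.0
```

Call:
{"op": "jog_arm", "data": {"moves": [{"x":0,"y":0,"z":0,"spin":-0.12,"fingers":60},{"x":0,"y":0,"z":0,"spin":-0.24,"fingers":60},{"x":0,"y":0,"z":0,"spin":-0.36,"fingers":60},{"x":0,"y":0,"z":0,"spin":-0.48,"fingers":60},{"x":0,"y":0,"z":0,"spin":-0.6,"fingers":60},{"x":0,"y":0,"z":0,"spin":-0.72,"fingers":60},{"x":0,"y":0,"z":0,"spin":-0.84,"fingers":60},{"x":0,"y":0,"z":0,"spin":-0.96,"fingers":60},{"x":0,"y":0,"z":0,"spin":-1.08,"fingers":60},{"x":0,"y":0,"z":0,"spin":-1.2,"fingers":60},{"x":0,"y":0,"z":0,"spin":-1.32,"fingers":60},{"x":0,"y":0,"z":0,"spin":-1.44,"fingers":60}]}}

```text
time: 3.35
tool_pos: [0.5318, -0.2506, 0.2274]
tool_rot: [0.351, -3.122, -0.0]
ft_force: [0.3, 0.8, 0.1]
finger_gap: 0.0653
gripper_force: 0.0
```

Call:
{"op": "jog_arm", "data": {"moves": [{"x":0,"y":0,"z":0,"spin":-0.12,"fingers":60},{"x":0,"y":0,"z":0,"spin":-0.24,"fingers":60},{"x":0,"y":0,"z":0,"spin":-0.26,"fingers":60},{"x":0,"y":0,"z":0,"spin":-0.26,"fingers":60}]}}

```text
time: 3.68
tool_pos: [0.5319, -0.2507, 0.2275]
tool_rot: [0.741, -3.053, -0.0]
ft_force: [-0.2, -0.6, 0.9]
finger_gap: 0.065
gripper_force: 0.0
```

```bash
python3 -c "
from h import *
to(.531,-.250,.081,.48-3.1416)"
```

```text
t 3.68 p [ 0.5319 -0.2507  0.2275] xang -2.665 tilt [-0.  0. -1.] q [-0.44  0.4   0.22  1.39  0.   -0.92] F [-0.2 -0.6  0.9] T [-0.01 -0.08 -0.01] gap 0.065 gf 0.0
shift mm [  0.5   1.  146.5] spin -0.004
```

Call:
{"op": "jog_arm", "data": {"moves": [{"x":0.5,"y":1,"z":30,"spin":0,"fingers":60},{"x":0.5,"y":1,"z":60,"spin":0,"fingers":60},{"x":0.5,"y":1,"z":85,"spin":0,"fingers":60},{"x":0.5,"y":1,"z":100,"spin":0,"fingers":60},{"x":0.5,"y":1,"z":113,"spin":0,"fingers":60},{"x":0.5,"y":1,"z":124,"spin":0,"fingers":60},{"x":0.5,"y":1,"z":134,"spin":0,"fingers":60},{"x":0.5,"y":1,"z":141,"spin":0,"fingers":60},{"x":0.5,"y":1,"z":145.5,"spin":0,"fingers":60},{"x":0.5,"y":1,"z":145.5,"spin":0,"fingers":60},{"x":0.5,"y":1,"z":145.5,"spin":0,"fingers":60}]}}

```text
time: 4.6
tool_pos: [0.5312, -0.25, 0.0823]
tool_rot: [-0.743, 3.052, -0.0]
ft_force: [-0.9, -0.1, 0.8]
finger_gap: 0.065
gripper_force: 0.0
```

Run:
```python
from h import *
st()
a,_=grab('top','t1');b,_=grab('side','s1')
A=cv2.resize(a[150:270,250:370],(400,400),interpolation=cv2.INTER_CUBIC)
B=cv2.resize(b[140:290,230:380],(400,400),interpolation=cv2.INTER_CUBIC)
cv2.imwrite('pics/C.png',np.hstack([A,B]))
```

```text
t 4.6 p [ 0.5312 -0.25    0.0823] xang -2.664 tilt [ 0. -0. -1.] q [-0.44  0.45 -0.07  1.05 -0.   -0.92] F [-0.9 -0.1  0.8] T [-0.07 -0.05  0.04] gap 0.065 gf 0.0
```

View pics/C.png

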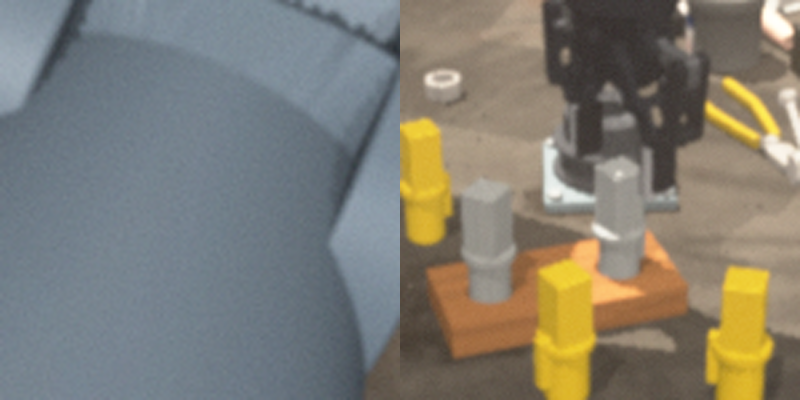

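The top view is blocked by the arm. In the side view the fingers look as if they end behind or above the head. I'll check that by projection.

Run:
```python
from h import *
f=lambda P:((proj('side',P)-[230,140])*400/150+[400,0]).round()
s,R=st();p=s['tool_pos']
for y in(-.033,.033): print('tip',p+R@[0,y,.017],f(p+R@[0,y,.017]))
print('headtop',f([.531,-.250,.098]),'plain',f([.4415,-.262,.098]),'bore',f([.555,-.0925,.062]))
d=np.load('pics/s1.npy')
for u,v in[(585,140),(665,180),(620,200),(620,170),(490,185)]:
    uu,vv=int((u-400)*.375+230),int(v*.375+140);print(u,v,dep('side',d,uu,vv).round(3))
```

```text
t 4.7 p [ 0.5314 -0.2501  0.0826] xang -2.664 tilt [ 0.001 -0.    -1.   ] q [-0.44  0.45 -0.07  1.05  0.   -0.92] F [0.2 0.2 1. ] T [-0.06  0.07  0.03] gap 0.0652 gf 0.0
tip [ 0.54657807 -0.27943764  0.06566167] [650. 229.]
tip [ 0.51622859 -0.22082956  0.06561358] [588. 189.]
headtop [618. 166.] plain [483. 187.] bore [608. 107.]
585 140 [ 0.513 -0.224  0.106]
665 180 [ 0.553 -0.288  0.107]
620 200 [ 0.529 -0.265  0.081]
620 170 [ 0.531 -0.253  0.098]
490 185 [ 0.445 -0.257  0.097]
```

Run:
```python
from h import *
b=cv2.imread('pics/s1.png')
cv2.imwrite('pics/D.png',cv2.resize(b[160:240,275:355],(600,600),interpolation=cv2.INTER_CUBIC))
d=np.load('pics/s1.npy')
for v in range(190,232,4): print(v,[dep('side',d,u,v).round(3).tolist() for u in(300,324,328)])
```

```text
190 [[0.515, -0.221, 0.108], [0.542, -0.294, 0.143], [0.546, -0.304, 0.148]]
194 [[0.515, -0.223, 0.102], [0.542, -0.294, 0.136], [0.546, -0.307, 0.142]]
198 [[0.516, -0.219, 0.091], [0.543, -0.291, 0.126], [0.549, -0.295, 0.128]]
202 [[0.533, -0.124, 0.031], [0.543, -0.29, 0.118], [0.55, -0.293, 0.119]]
206 [[0.533, -0.122, 0.021], [0.544, -0.29, 0.111], [0.55, -0.291, 0.111]]
210 [[0.531, -0.131, 0.017], [0.544, -0.288, 0.102], [0.55, -0.292, 0.104]]
214 [[0.53, -0.136, 0.01], [0.544, -0.289, 0.095], [0.585, -0.147, 0.011]]
218 [[0.529, -0.14, 0.003], [0.577, -0.147, 0.002], [0.585, -0.147, 0.001]]
222 [[0.528, -0.149, -0.0], [0.575, -0.157, -0.001], [0.582, -0.161, 0.0]]
226 [[0.525, -0.167, 0.001], [0.572, -0.17, -0.002], [0.579, -0.175, -0.0]]
230 [[0.523, -0.177, -0.002], [0.56, -0.222, 0.021], [0.576, -0.19, 0.0]]
```

View pics/D.png

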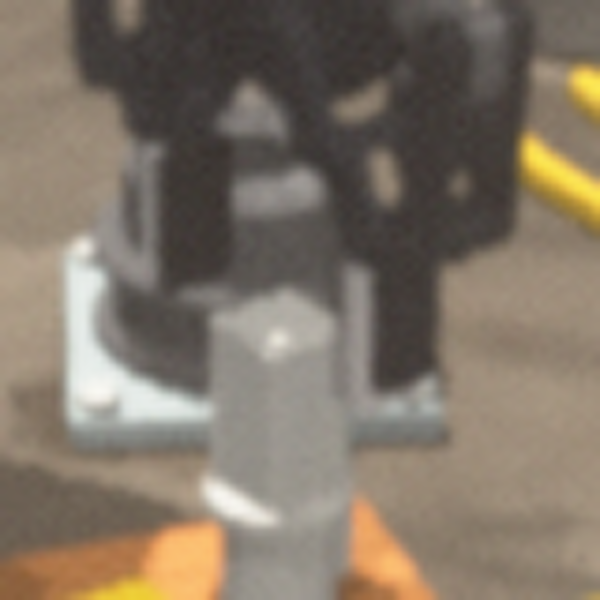

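The fingers straddle the head correctly in x and y. The open tips are at z ≈ 0.09, overlapping the top of the head. I'll close and re-measure.

Call:
{"op": "jog_arm", "data": {"moves": [{"x":0,"y":0,"z":0,"spin":0,"fingers":150},{"x":0,"y":0,"z":0,"spin":0,"fingers":160},{"x":0,"y":0,"z":0,"spin":0,"fingers":160},{"x":0,"y":0,"z":0,"spin":0,"fingers":160},{"x":0,"y":0,"z":0,"spin":0,"fingers":160}]}}

```text
time: 5.12
tool_pos: [0.5311, -0.25, 0.0821]
tool_rot: [-0.744, 3.052, -0.0]
ft_force: [0.6, 0.3, -0.2]
finger_gap: 0.0317
gripper_force: 0.0
```

Run:
```python
from h import *
st()
b,d=grab('side','s2')
for v in range(194,236,4): print(v,[dep('side',d,u,v).round(3).tolist() for u in(304,312,316,320)])
```

```text
t 5.12 p [ 0.5311 -0.25    0.0821] xang -2.663 tilt [ 0. -0. -1.] q [-0.44  0.45 -0.07  1.05 -0.   -0.92] F [ 0.6  0.3 -0.2] T [ 0.06 -0.01 -0.01] gap 0.0317 gf 0.0
194 [[0.52, -0.238, 0.109], [0.555, -0.131, 0.051], [0.532, -0.278, 0.128], [0.538, -0.281, 0.129]]
198 [[0.519, -0.241, 0.102], [0.556, -0.128, 0.04], [0.533, -0.276, 0.119], [0.539, -0.28, 0.121]]
202 [[0.518, -0.247, 0.098], [0.531, -0.253, 0.1], [0.533, -0.277, 0.113], [0.539, -0.279, 0.113]]
206 [[0.517, -0.252, 0.093], [0.529, -0.264, 0.098], [0.533, -0.276, 0.104], [0.54, -0.278, 0.105]]
210 [[0.517, -0.254, 0.086], [0.528, -0.266, 0.091], [0.534, -0.274, 0.095], [0.539, -0.279, 0.098]]
214 [[0.517, -0.25, 0.076], [0.529, -0.265, 0.083], [0.533, -0.276, 0.088], [0.544, -0.258, 0.077]]
218 [[0.517, -0.253, 0.069], [0.529, -0.265, 0.075], [0.536, -0.264, 0.074], [0.545, -0.257, 0.069]]
222 [[0.517, -0.251, 0.06], [0.529, -0.266, 0.068], [0.536, -0.262, 0.064], [0.545, -0.257, 0.061]]
226 [[0.517, -0.254, 0.053], [0.528, -0.267, 0.06], [0.536, -0.264, 0.058], [0.544, -0.259, 0.053]]
230 [[0.516, -0.258, 0.048], [0.528, -0.267, 0.052], [0.535, -0.268, 0.052], [0.544, -0.263, 0.048]]
234 [[0.517, -0.252, 0.036], [0.529, -0.264, 0.041], [0.536, -0.265, 0.042], [0.547, -0.246, 0.029]]
```

The tips are at about z 0.084, with the head spanning 0.054–0.098, so I'll go 16 mm lower before gripping.

Call:
{"op": "jog_arm", "data": {"moves": [{"x":0,"y":0,"z":4,"spin":0,"fingers":140},{"x":0,"y":0,"z":8,"spin":0,"fingers":140},{"x":0,"y":0,"z":12,"spin":0,"fingers":140},{"x":0,"y":0,"z":16,"spin":0,"fingers":140},{"x":0,"y":0,"z":16,"spin":0,"fingers":140},{"x":0,"y":0,"z":16,"spin":0,"fingers":140}]}}

```text
time: 5.67
tool_pos: [0.5308, -0.2498, 0.0656]
tool_rot: [0.744, -3.052, -0.001]
ft_force: [0.4, 0.6, -0.0]
finger_gap: 0.0383
gripper_force: 0.0
```

Run:
```python
from h import *
st()
b,d=grab('side','s3')
for v in range(206,236,3): print(v,[dep('side',d,u,v).round(3).tolist() for u in(316,320,322)])
cv2.imwrite('pics/E.png',cv2.resize(b[160:240,275:355],(600,600),interpolation=cv2.INTER_CUBIC))
```

```text
t 5.67 p [ 0.5308 -0.2498  0.0656] xang -2.663 tilt [-0.001  0.    -1.   ] q [-0.44  0.47 -0.09  1.01 -0.   -0.92] F [ 0.4  0.6 -0. ] T [-0.01  0.02 -0.05] gap 0.0383 gf 0.0
206 [[0.533, -0.276, 0.104], [0.539, -0.281, 0.106], [0.542, -0.283, 0.107]]
209 [[0.533, -0.279, 0.1], [0.539, -0.28, 0.1], [0.543, -0.281, 0.1]]
212 [[0.532, -0.281, 0.095], [0.539, -0.28, 0.094], [0.373, -1.035, 0.533]]
215 [[0.533, -0.278, 0.088], [0.539, -0.28, 0.089], [0.542, -0.283, 0.09]]
218 [[0.533, -0.279, 0.083], [0.538, -0.284, 0.085], [0.543, -0.282, 0.083]]
221 [[0.533, -0.28, 0.077], [0.541, -0.274, 0.073], [0.545, -0.272, 0.071]]
224 [[0.537, -0.262, 0.06], [0.545, -0.257, 0.056], [0.569, -0.167, 0.001]]
227 [[0.536, -0.263, 0.055], [0.543, -0.263, 0.054], [0.559, -0.21, 0.021]]
230 [[0.535, -0.268, 0.052], [0.543, -0.267, 0.05], [0.556, -0.224, 0.023]]
233 [[0.536, -0.264, 0.043], [0.547, -0.249, 0.032], [0.554, -0.234, 0.023]]
```

View pics/E.png

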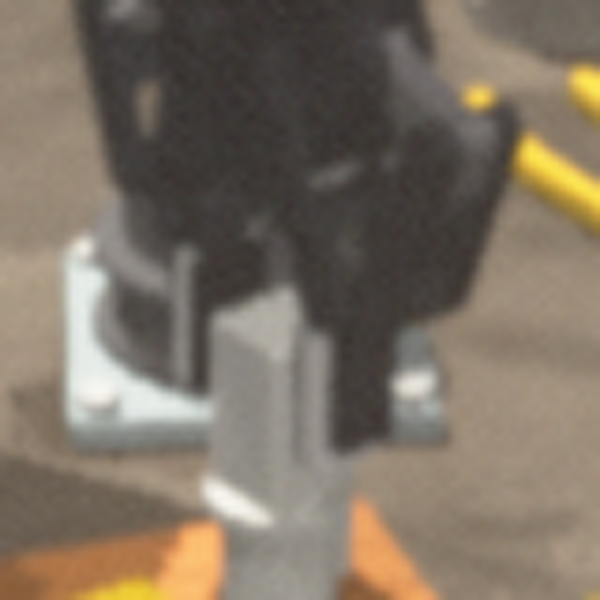

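The tips appear at z ≈ 0.075, clear of the flange at 0.054. I'll close gently here: a gap of 24 mm means the head, 36 mm means the flange.

Call:
{"op": "jog_arm", "data": {"moves": [{"x":0,"y":0,"z":0,"spin":0,"fingers":160},{"x":0,"y":0,"z":0,"spin":0,"fingers":175},{"x":0,"y":0,"z":0,"spin":0,"fingers":190},{"x":0,"y":0,"z":0,"spin":0,"fingers":200},{"x":0,"y":0,"z":0,"spin":0,"fingers":200},{"x":0,"y":0,"z":0,"spin":0,"fingers":200}], "squeeze": 20}}

```text
time: 6.22
tool_pos: [0.5312, -0.2501, 0.0663]
tool_rot: [-0.744, 3.052, -0.001]
ft_force: [-0.4, -0.8, 4.5]
finger_gap: 0.0239
gripper_force: 22.3
```

Run:
```python
from h import *
st()
b,d=grab('side','s4')
for v in range(209,233,3): print(v,[dep('side',d,u,v).round(3).tolist() for u in(310,313,316)])
```

```text
t 6.22 p [ 0.5312 -0.2501  0.0663] xang -2.663 tilt [ 0.001 -0.    -1.   ] q [-0.44  0.47 -0.09  1.01 -0.   -0.92] F [-0.4 -0.8  4.5] T [-0.11 -0.    0.01] gap 0.0239 gf 22.3
209 [[0.525, -0.267, 0.094], [0.529, -0.27, 0.096], [0.534, -0.272, 0.096]]
212 [[0.524, -0.269, 0.089], [0.529, -0.272, 0.091], [0.534, -0.273, 0.091]]
215 [[0.525, -0.264, 0.081], [0.529, -0.271, 0.084], [0.534, -0.271, 0.084]]
218 [[0.525, -0.265, 0.075], [0.53, -0.269, 0.077], [0.534, -0.271, 0.078]]
221 [[0.525, -0.267, 0.07], [0.531, -0.264, 0.068], [0.534, -0.272, 0.073]]
224 [[0.525, -0.265, 0.063], [0.531, -0.264, 0.062], [0.536, -0.263, 0.061]]
227 [[0.525, -0.265, 0.057], [0.531, -0.263, 0.055], [0.537, -0.262, 0.054]]
230 [[0.525, -0.269, 0.053], [0.529, -0.272, 0.055], [0.535, -0.269, 0.052]]
```

The gap reads 23.9 mm, so it's on the head. I'll grip firmly and lift.

Call:
{"op": "jog_arm", "data": {"moves": [{"x":0,"y":0,"z":0,"spin":0,"fingers":230},{"x":0,"y":0,"z":0,"spin":0,"fingers":230},{"x":0,"y":0,"z":0,"spin":0,"fingers":230},{"x":0,"y":0,"z":-5,"spin":0,"fingers":230},{"x":0,"y":0,"z":-10,"spin":0,"fingers":230},{"x":0,"y":0,"z":-18,"spin":0,"fingers":230},{"x":0,"y":0,"z":-30,"spin":0,"fingers":230},{"x":0,"y":0,"z":-50,"spin":0,"fingers":230},{"x":0,"y":0,"z":-70,"spin":0,"fingers":230},{"x":0,"y":0,"z":-80,"spin":0,"fingers":230},{"x":0,"y":0,"z":-80,"spin":0,"fingers":230},{"x":0,"y":0,"z":-80,"spin":0,"fingers":230}], "squeeze": 100}}

```text
time: 7.27
tool_pos: [0.5312, -0.25, 0.1459]
tool_rot: [-0.744, 3.052, -0.0]
ft_force: [0.2, -1.5, -5.0]
finger_gap: 0.0224
gripper_force: 98.4
```

Run:
```python
from h import *
to(.555,-.0925,.150,-.31-np.pi)
b,d=grab('side','s5')
c=b[100:260,230:370]
cv2.imwrite('pics/F.png',cv2.resize(c,(700,800),interpolation=cv2.INTER_CUBIC)[:600])
```

```text
t 7.27 p [ 0.5312 -0.25    0.1459] xang -2.663 tilt [ 0. -0. -1.] q [-0.44  0.42  0.04  1.19  0.   -0.92] F [ 0.2 -1.5 -5. ] T [-0.   -0.01 -0.  ] gap 0.0224 gf 98.4
shift mm [-93.6 128.9  -4.1] spin 0.788
```

View pics/F.png

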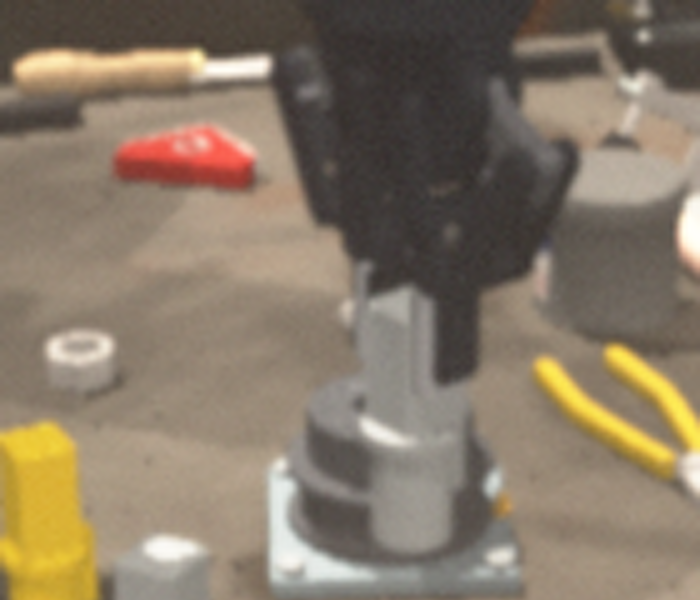

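The shaft is lifted upright in the grip, with its nose above hub height. Now I'll move over the bore and turn to the estimated keyway angle.

Call:
{"op": "jog_arm", "data": {"moves": [{"x":-8,"y":11,"z":-4,"spin":0.08,"fingers":230},{"x":-22,"y":30,"z":-4,"spin":0.18,"fingers":230},{"x":-38,"y":52,"z":-4,"spin":0.3,"fingers":230},{"x":-54,"y":74,"z":-4,"spin":0.42,"fingers":230},{"x":-70,"y":96,"z":-4,"spin":0.54,"fingers":230},{"x":-84,"y":115,"z":-4,"spin":0.65,"fingers":230},{"x":-92,"y":126,"z":-4,"spin":0.75,"fingers":230},{"x":-93.6,"y":128.9,"z":-4,"spin":0.788,"fingers":230},{"x":-93.6,"y":128.9,"z":-4,"spin":0.788,"fingers":230},{"x":-93.6,"y":128.9,"z":-4,"spin":0.788,"fingers":230},{"x":-93.6,"y":128.9,"z":-4,"spin":0.788,"fingers":230}]}}

```text
time: 8.23
tool_pos: [0.5544, -0.0929, 0.1493]
tool_rot: [-0.483, -3.103, 0.0]
ft_force: [1.0, -0.0, -4.0]
finger_gap: 0.0227
gripper_force: 98.7
```

Run:
```python
from h import *
to(.555,-.0925,.120,-.31-np.pi)
b,d=grab('side','s6')
m=np.array([[dep('side',d,u,v) for u in range(230,370)] for v in range(100,260)]).reshape(-1,3)
# nose cylinder: front visible surface points between nose bottom and flange
k=(np.hypot(m[:,0]-.555,m[:,1]+.0925)<.03)&(m[:,2]>.098)&(m[:,2]<.122);n=m[k]
print(len(n),n.min(0).round(4),n.max(0).round(4))
from scipy.optimize import least_squares
r=least_squares(lambda c:np.hypot(n[:,0]-c[0],n[:,1]-c[1])-.014,[.555,-.0925],loss='soft_l1',f_scale=.001);print('nose',r.x.round(4))
k=(np.hypot(m[:,0]-.555,m[:,1]+.0925)<.045)&(m[:,2]>.04)&(m[:,2]<.057);n=m[k]
r=least_squares(lambda c:np.hypot(n[:,0]-c[0],n[:,1]-c[1])-.034,[.555,-.0925],loss='soft_l1',f_scale=.001);print('boss',len(n),r.x.round(4))
```

```text
t 8.23 p [ 0.5544 -0.0929  0.1493] xang 2.833 tilt [-0.001  0.    -1.   ] q [-0.17  0.37 -0.03  1.18 -0.    0.14] F [ 1. -0. -4.] T [0.03 0.03 0.04] gap 0.0227 gf 98.7
shift mm [-0.5  0.6 29.3] spin 6.285Traceback (most recent call last):
  File "<stdin>", line 4, in <module>
  File "h.py", line 10, in dep
    i=vision.camera_info(n);K=np.array(i['mtx']);T=np.array(i['cam_to_world'])
ValueError: time passes only in moves, steps and waits
```

```bash
cat > f.py <<'E'
from h import *
from scipy.optimize import least_squares
d=np.load('pics/s6.npy');i=vision.camera_info('side');K=np.array(i['mtx']);T=np.array(i['cam_to_world'])
v,u=np.mgrid[100:260,230:370];P=np.linalg.solve(K,np.stack([u.ravel(),v.ravel(),np.ones(u.size)]))*d[100:260,230:370].ravel()
m=(T[:3,:3]@P).T+T[:3,3]
for nm,r,lo,hi,w in(('nose',.014,.098,.122,.022),('boss',.034,.042,.057,.045)):
    n=m[(np.hypot(m[:,0]-.555,m[:,1]+.0925)<w)&(m[:,2]>lo)&(m[:,2]<hi)]
    q=least_squares(lambda c:np.hypot(n[:,0]-c[0],n[:,1]-c[1])-r,[.555,-.0925],loss='soft_l1',f_scale=.001)
    print(nm,len(n),q.x.round(4),np.median(abs(q.fun)).round(4))
E
python3 f.py
```

```text
nose 177 [ 0.5547 -0.0933] 0.0011
boss 259 [ 0.5528 -0.0938] 0.0011
```

Nose and bore are aligned to within about 1–2 mm, and the taper captures 4 mm. Going down to about 10 mm deep.

Call:
{"op": "jog_arm", "data": {"moves": [{"x":0,"y":0,"z":12,"spin":0,"fingers":230},{"x":0,"y":0,"z":22,"spin":0,"fingers":230},{"x":0,"y":0,"z":27,"spin":0,"fingers":230},{"x":0,"y":0,"z":30,"spin":0,"fingers":230},{"x":0,"y":0,"z":32,"spin":0,"fingers":230},{"x":0,"y":0,"z":34,"spin":0,"fingers":230},{"x":0,"y":0,"z":34,"spin":0,"fingers":230}]}}

```text
time: 8.87
tool_pos: [0.5547, -0.0926, 0.1159]
tool_rot: [-0.485, -3.104, 0.0]
ft_force: [-0.7, -0.0, -4.8]
finger_gap: 0.0224
gripper_force: 98.6
```

```bash
python3 -c "
from h import *
st()"
```

```text
t 8.87 p [ 0.5547 -0.0926  0.1159] xang 2.832 tilt [-0. -0. -1.] q [-0.17  0.38 -0.09  1.1  -0.    0.14] F [-0.7 -0.  -4.8] T [-0.25  0.28 -0.02] gap 0.0224 gf 98.6
```

Call:
{"op": "jog_arm", "data": {"moves": [{"x":0,"y":0,"z":3,"spin":0,"fingers":230},{"x":0,"y":0,"z":6,"spin":0,"fingers":230},{"x":0,"y":0,"z":8,"spin":0,"fingers":230},{"x":0,"y":0,"z":10,"spin":0,"fingers":230},{"x":0,"y":0,"z":11,"spin":0,"fingers":230},{"x":0,"y":0,"z":12,"spin":0,"fingers":230},{"x":0,"y":0,"z":13,"spin":0,"fingers":230},{"x":0,"y":0,"z":13,"spin":0,"fingers":230}]}}

```text
time: 9.53
tool_pos: [0.5547, -0.0926, 0.1028]
tool_rot: [-0.485, -3.104, 0.0]
ft_force: [-3.5, -4.3, -3.7]
finger_gap: 0.0223
gripper_force: 98.7
```

```bash
python3 -c "
from h import *
st()"
```

```text
t 9.53 p [ 0.5547 -0.0926  0.1028] xang 2.832 tilt [-0. -0. -1.] q [-0.17  0.39 -0.11  1.07 -0.    0.14] F [-3.5 -4.3 -3.7] T [-0.92  0.78 -0.03] gap 0.0223 gf 98.7
```

No vertical resistance at about 17 mm deep, so the key may be entering the keyway. There's a small side load, so I'll ease the tool 0.6 mm toward it and go on.

Call:
{"op": "jog_arm", "data": {"moves": [{"x":0.3,"y":-0.6,"z":0,"spin":0,"fingers":230},{"x":0.3,"y":-0.6,"z":1,"spin":0,"fingers":230},{"x":0.3,"y":-0.6,"z":2,"spin":0,"fingers":230},{"x":0.3,"y":-0.6,"z":3,"spin":0,"fingers":230},{"x":0.3,"y":-0.6,"z":4,"spin":0,"fingers":230},{"x":0.3,"y":-0.6,"z":4,"spin":0,"fingers":230}]}}

```text
time: 10.03
tool_pos: [0.5544, -0.0928, 0.0988]
tool_rot: [-0.484, -3.104, -0.0]
ft_force: [-0.4, 0.1, -3.5]
finger_gap: 0.0225
gripper_force: 98.7
```

```bash
python3 -c "
from h import *
st()"
```

```text
t 10.03 p [ 0.5544 -0.0928  0.0988] xang 2.832 tilt [-0.  0. -1.] q [-0.17  0.39 -0.12  1.06  0.    0.14] F [-0.4  0.1 -3.5] T [0.01 0.01 0.04] gap 0.0225 gf 98.7
```

The key is in at about 21 mm deep with no side load. Pushing on to the plunger.

Call:
{"op": "jog_arm", "data": {"moves": [{"x":0,"y":0,"z":2,"spin":0,"fingers":230},{"x":0,"y":0,"z":4,"spin":0,"fingers":230},{"x":0,"y":0,"z":6,"spin":0,"fingers":230},{"x":0,"y":0,"z":8,"spin":0,"fingers":230},{"x":0,"y":0,"z":10,"spin":0,"fingers":230},{"x":0,"y":0,"z":12,"spin":0,"fingers":230},{"x":0,"y":0,"z":14,"spin":0,"fingers":230},{"x":0,"y":0,"z":14,"spin":0,"fingers":230},{"x":0,"y":0,"z":14,"spin":0,"fingers":230}]}}

```text
time: 10.78
tool_pos: [0.5545, -0.0929, 0.0852]
tool_rot: [0.485, 3.104, 0.0]
ft_force: [-2.2, 0.1, 6.4]
finger_gap: 0.0224
gripper_force: 100.1
```

```bash
python3 -c "
from h import *
st()"
```

```text
t 10.78 p [ 0.5545 -0.0929  0.0852] xang 2.832 tilt [ 0. -0. -1.] q [-0.17  0.4  -0.14  1.03  0.    0.14] F [-2.2  0.1  6.4] T [0.05 0.51 0.01] gap 0.0224 gf 100.1
```

The plunger is engaged. I'll close in on the face slowly.

Call:
{"op": "jog_arm", "data": {"moves": [{"x":0,"y":0,"z":1,"spin":0,"fingers":230},{"x":0,"y":0,"z":2,"spin":0,"fingers":230},{"x":0,"y":0,"z":3,"spin":0,"fingers":230},{"x":0,"y":0,"z":4,"spin":0,"fingers":230},{"x":0,"y":0,"z":4,"spin":0,"fingers":230},{"x":0,"y":0,"z":4,"spin":0,"fingers":230}]}}

```text
time: 11.28
tool_pos: [0.5545, -0.0929, 0.0814]
tool_rot: [0.485, 3.103, 0.0]
ft_force: [-2.9, 0.2, 8.0]
finger_gap: 0.0224
gripper_force: 100.2
```

Call:
{"op": "jog_arm", "data": {"moves": [{"x":0,"y":0,"z":0.5,"spin":0,"fingers":230},{"x":0,"y":0,"z":0.5,"spin":0,"fingers":230},{"x":0,"y":0,"z":0.5,"spin":0,"fingers":230}]}}

```text
time: 11.53
tool_pos: [0.5545, -0.093, 0.081]
tool_rot: [0.485, 3.103, -0.0]
ft_force: [-2.5, 0.9, 7.9]
finger_gap: 0.0225
gripper_force: 100.2
```

Call:
{"op": "jog_arm", "data": {"moves": [{"x":0,"y":0,"z":0.5,"spin":0,"fingers":230},{"x":0,"y":0,"z":0.5,"spin":0,"fingers":230},{"x":0,"y":0,"z":0.5,"spin":0,"fingers":230}]}}

```text
time: 11.78
tool_pos: [0.5546, -0.093, 0.0806]
tool_rot: [0.485, 3.103, -0.0]
ft_force: [-3.2, -0.3, 8.9]
finger_gap: 0.0222
gripper_force: 100.8
```

Call:
{"op": "jog_arm", "data": {"moves": [{"x":0,"y":0,"z":0.5,"spin":0,"fingers":230},{"x":0,"y":0,"z":0.5,"spin":0,"fingers":230},{"x":0,"y":0,"z":0.5,"spin":0,"fingers":230}]}}

```text
time: 12.03
tool_pos: [0.5546, -0.093, 0.0805]
tool_rot: [0.485, 3.103, -0.0]
ft_force: [-6.8, 1.3, 15.7]
finger_gap: 0.0221
gripper_force: 101.9
```

The flange has met the face: z is held at 0.0805 and the force is rising. I'll relieve the side load and press slightly more.

Call:
{"op": "jog_arm", "data": {"moves": [{"x":0.5,"y":-0.2,"z":0,"spin":0,"fingers":230},{"x":0.5,"y":-0.2,"z":0.4,"spin":0,"fingers":230},{"x":0.5,"y":-0.2,"z":0.4,"spin":0,"fingers":230},{"x":0.5,"y":-0.2,"z":0.4,"spin":0,"fingers":230}]}}

```text
time: 12.37
tool_pos: [0.5545, -0.093, 0.0805]
tool_rot: [0.484, 3.102, 0.0]
ft_force: [-5.6, 1.2, 19.3]
finger_gap: 0.0223
gripper_force: 102.3
```

Run:
```python
from h import *
st()
b,d=grab('side','s7')
cv2.imwrite('pics/G.png',cv2.resize(b[110:260,230:380],(600,600),interpolation=cv2.INTER_CUBIC))
```

```text
t 12.37 p [ 0.5545 -0.093   0.0805] xang 2.832 tilt [ 0.002 -0.    -1.   ] q [-0.17  0.41 -0.15  1.01  0.    0.14] F [-5.6  1.2 19.3] T [0.32 1.27 0.01] gap 0.0223 gf 102.3
```

View pics/G.png

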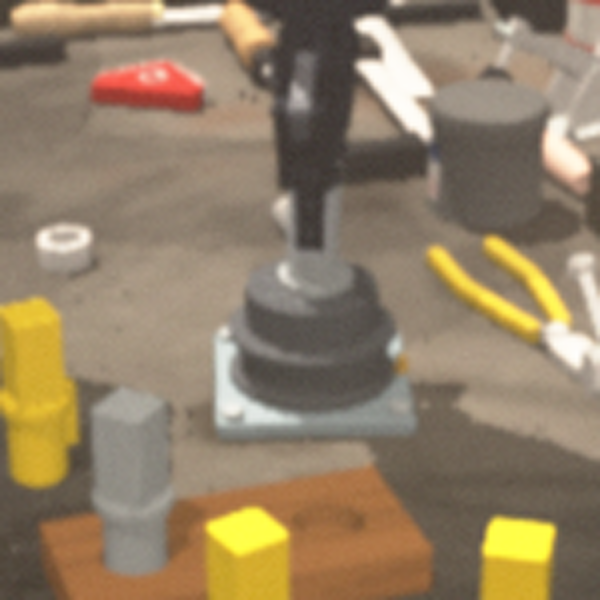

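The flange sits on the hub face at about (315,275), the plain shaft is still in the stand, and z matches the expected home of 0.080. One more small press to settle it, then hand in.

Call:
{"op": "jog_arm", "data": {"moves": [{"x":0.5,"y":0,"z":0.3,"spin":0,"fingers":230},{"x":0.5,"y":0,"z":0.3,"spin":0,"fingers":230},{"x":0.5,"y":0,"z":0.3,"spin":0,"fingers":230},{"x":0.5,"y":0,"z":0.3,"spin":0,"fingers":230},{"x":0.5,"y":0,"z":0.3,"spin":0,"fingers":230},{"x":0.5,"y":0,"z":0.3,"spin":0,"fingers":230}]}}

```text
time: 12.92
tool_pos: [0.5544, -0.093, 0.0805]
tool_rot: [0.484, 3.101, -0.0]
ft_force: [-3.4, -0.0, 21.6]
finger_gap: 0.0224
gripper_force: 102.4
```

```bash
python3 -c "
from cell import ticket
print(ticket.job_done())"
```

```text
the job is handed in; nothing more can be done
None
```

The keyed shaft is home in the hub, key in the keyway and flange on the face, still gripped by its head and pressed down with about 22 N; the plain shaft is still in the stand, and the job was handed in at about 13 s.

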